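# Set the hardness tester's test load and apply it

## Robot

A 6-joint arm with a two-finger parallel gripper is mounted at the origin on the work surface. World frame = base frame: x ahead of the robot, y to its left, z up, the work surface at z = 0. Lengths are in m, angles in degrees, forces in N, time in s.
With the tool pointing down it reaches from about 0.35 to 0.875 m from the base axis. Payload 4.2 kg.
Tool frame: the origin (TCP) lies at the very end of the fingers, on their centre line; the grasp point (between the pads) lies 19 mm behind it; z points along the fingers, y is the line along which they close (so a half turn about z gives the same grasp; the last joint's range is limited). The gripper opens to 87 mm and grips with 3 to 60 N. Pads are 19 mm wide; open, the fingers measure 117 mm over their backs; the gripper's body (75 mm by 190 mm) begins 51 mm behind the grasp point.
Start: joints at [90.103, 22.042, 0.453, 0, -68.411, -14.817], TCP at [0.159, 0.604, 0.197] pointing down, gripper open.
Joint ranges: [-179.83, 179.83], [-69.29, 118.12], [-61.27, 80.66], [-181.25, 117.63], [-171.15, -9.14], [-177.46, 177.46]. Speed limits (degrees/s): [159.86, 159.86, 180, 180, 180, 180].

## Interface

Orientations are given as a 3x3 rotation matrix whose columns are the frame's x, y, z axes.
In Python, from station import sense, cams, r gives the robot as it stands. The module is installed in compiled form; this text tells all that it offers.
- The arm moves only by the tool step_arm, never from a script. Its argument "targets" is text: rows parted by semicolons, each of 4 numbers parted by spaces: the shift along the tool's x, y, z in cm, then the turn about the tool's z in degrees. In form: x y z turn; .... A call has 1 to 12 rows; each row shifts and turns the commanded pose from where the row before left it, along the tool's axes as they then stand; what a row does not reach is not made up. A row lasts 1/12 s, in which the tool goes at most 41.7 mm and 7.16 degrees, less where a joint would pass 70% of its speed; a pose out of reach is approached as far as the arm can. A call with a gripper value outside its range is refused whole. "claw" is the finger opening in cm, from 0 to 8.7, set as the call begins (left out, the last holds). The fingers move at their own pace and stop on an object; the grip force is fixed at half the most. Time passes only in rows, so rows that do not move let the fingers close. It gives the time, the measured TCP pose, the force, the opening and the grip force at its end, in the units of the state.
- sense(): the state, without advancing time (a new reading comes with each control period).
- cams.capture(name): name is "side" or "top"; returns a dict with "frame" (400x640x3 uint8, blue, green, red), "vertical_fov" (degrees; the focal length in pixels is half the picture's height over the tangent of half this angle, whatever the lens; pixels are square), "cx", "cy" (the principal point, pixels), "eye" and "rotation" of the camera in the world. Camera axes: x right, y down, z forward; pixel columns grow to the right and rows downward; lengths in m; the calibration is good to about 2 mm. A picture is of the moment at which its call begins. There is no depth.
- r.finish_job(): hands the job in; it is judged then, once.
The state is a dict: "time_s": time; "joints": joint angles; "joint_velocities": joint speeds; "effort": joint torques, N m; "tcp_pos": TCP position; "ee_rot": TCP orientation; "wrist_force": force on the tool from outside, world axes, zero at the start; "moment": the same for the moment, N m; "gripper_width": opening from 0.0 (shut) to 1.0 (fully open); "gripper_force": force on a finger pad.
Only numpy, scipy, OpenCV 4.12 (cv2) and the standard library are available. Lean on these libraries where they do the work, as an engineer would, in place of code of your own. Each camera call takes 0.05 s, during which the arm holds its last target. There are 200 camera calls.

## Task

On the hardness tester's console, grip the black dial gently and push it down just far enough to unlock it, never so hard that the yellow overload collar under it gives way. Without forcing it, turn it clockwise click by click to the green mark (the fifth click) without going past it, and let it spring up locked there. Then swing the lever with the red ball all the way over to the back of the console to apply the load. Do not disturb the samples, block, loupe, jar or screwdriver.

Things in the scene. Friction and masses are not known exactly. Their poses are not given: they have to be found in the camera images.
- dial (a joint): black load dial; rad, growing clockwise seen from above. Clicks are 0.349 rad (20 deg) apart; the first, 0, is by the lower end stop (red tick), the fifth after it (green tick) is 1.745, the ninth 3.14. Starts resting at click 1, 2 or 3. At angle a its white pointer (along the grip bar) points at pi/2 - a from the console's +x, counter-clockwise positive: at 0 along the console's +y
- dial_mount (a point): point fixed on the console, on the dial's vertical axis, 96 mm above the bench: NOMINAL height of the top of the dial's flange (64 mm across, 8 mm thick). The spindle really stands up to 10 mm higher or lower at each start, not measured: feel for it. A grip bar, 12 mm thick, 56 mm long, rises 30 mm above the flange's top; fingertips either side of it may push on the flange
- dial_foot (a point): centre of the dial's black scale ring (114 mm across), its top 61 mm above the bench. At rest teeth lock the dial (0.07 rad play). Pushed straight down at least 5.2 mm it turns: it pushes back with 2 N at first, 7 N at 5.2 mm, 8.6 N at 7 mm, where it meets the yellow overload collar. Each click takes about 0.08 N m. Let go near a click, it centres, springs up and locks.
- overload (a joint): yellow overload collar (30 mm across) round the spindle under the flange; m, 0 as found. Pushing the dial with more than about 14 N shoves it down and it stays down: that ruins the calibration and must not happen (1 mm is too much). Squeezing the bar with more than 45 N a finger damages the dial too
- green_mark (a point): centre of the green tick on the scale ring, 45 mm from the dial's axis, where the pointer must stand
- console: cream control console of a hardness tester, fixed, 200 mm (x) by 320 mm (y), deck 55 mm above the bench; carries a small blue screen, keys, the dial and the lever. Origin at the centre of its underside; its front looks along its own -x, z up
- lever (a joint): load-applying lever: steel bar with a red ball (26 mm) at its tip, 80 mm from its pivot. Angle in rad: 0 leaning 0.5 rad to the console's front (-x, start), 1.0 leaning 0.5 rad to its back (+x), both solid stops. Stays where left; takes about 1 N at the ball
- lever_tip (a point): centre of the lever's red ball
- lever_pivot (a point): the lever's pivot, fixed, 77 mm above the bench, on a black block 70 mm (x) by 50 mm (y) whose top is 3 mm above this point; the lever swings about this point's y axis, in its x-z plane
- mount_a_center (a point): black resin specimen mount, 30 mm across and 20 mm high, on the console's back deck; its centre. Leave alone
- mount_b_center (a point): dark red specimen mount, 30 mm across, 20 mm high, on the bench; its centre. Leave alone
- mount_c_center (a point): green specimen mount, 30 mm across, 20 mm high, on the bench; its centre. Leave alone
- ref_block_center (a point): steel hardness reference block, 35 x 35 x 12 mm, on the console's front deck; its centre. Leave alone
- loupe_center (a point): silver loupe, 38 mm across and high, on the bench; its centre. Leave alone
- jar_center (a point): small jar, 52 mm across, 60 mm high, on the bench; its centre. Leave alone
- screwdriver_grip (a point): screwdriver lying on the bench; middle of its handle. Leave alone

How it is judged:
By the outcome, as a careful person would: the job done as asked, in the order asked, and still so for the second after the job is handed in, with the robot touching nothing.
It also fails if it takes over 61 s, if anything falls off the work surface, if the arm or the gripper's body presses on something with over 40 N, if the wrist force passes 120 N, or if a joint passes its speed limit or range.

## Working session

There is one attempt and no reset: what is moved stays moved. The work goes in short steps, Python scripts to look and compute and a tool call to move; the robot and the scene stay as the last step left them, time stands still between calls to the robot, and variables do not carry over. Pictures are saved under pics/ and viewed, at most 10 in all, crops included, and the job is handed in when it is done.

Besides the shell and the picture viewer there is one more tool, called after "Request:" as name(argument=value, ...), one argument or row to a line, values as JSON. step_arm: Moves the arm, as the interface text tells. Its arguments: {"type":"object","properties":{"targets":{"type":"string"},"claw":{"type":"number"}},"required":["targets"]}

```bash
mkdir -p pics; cat > h.py <<'E'
import numpy as np, cv2
from station import sense, cams, r
def cam(n):
    c=cams.capture(n); h=c["frame"].shape[0]
    c["f"]=h/2/np.tan(np.radians(c["vertical_fov"])/2); c["R"]=np.array(c["rotation"]); c["e"]=np.array(c["eye"]); return c
def ray(c,u,v):
    d=c["R"]@np.array([(u-c["cx"])/c["f"],(v-c["cy"])/c["f"],1]); return d/np.linalg.norm(d)
def onz(c,u,v,z):
    d=ray(c,u,v); return c["e"]+d*(z-c["e"][2])/d[2]
def proj(c,p):
    q=c["R"].T@(np.array(p)-c["e"]); return c["f"]*q[:2]/q[2]+[c["cx"],c["cy"]]
E
python3 - <<'E'
from h import *
for n in("top","side"):
    c=cam(n); cv2.imwrite(f"pics/{n}0.png",c["frame"]); print(n,c["f"],c["cx"],c["cy"],c["e"].round(3),c["R"].round(3).tolist(), [k for k in c if k not in("frame",)])
s=sense(); print({k:np.round(v,3).tolist() for k,v in s.items()})
E
```

```text
top 369.3609243975497 319.19270309629695 195.80441321013208 [0.424 0.068 1.359] [[-0.02, -0.992, 0.123], [-1.0, 0.02, 0.003], [-0.006, -0.123, -0.992]] ['vertical_fov', 'cx', 'cy', 'eye', 'rotation', 'f', 'R', 'e']
side 437.6695738383228 320.6150707714476 197.5157616766343 [ 0.396 -0.769  0.847] [[0.984, -0.12, 0.135], [-0.181, -0.636, 0.751], [-0.005, -0.763, -0.647]] ['vertical_fov', 'cx', 'cy', 'eye', 'rotation', 'f', 'R', 'e']
{'time_s': 0.1, 'joints': [90.103, 22.087, 0.388, -0.024, -68.413, -14.815], 'joint_velocities': [0.035, -0.046, 0.106, 0.066, -0.016, 0.05], 'effort': [0.0, -39.168, 18.794, 4.232, 0.013, -0.0], 'tcp_pos': [0.159, 0.604, 0.196], 'ee_rot': [[0.967, -0.254, -0.0], [-0.254, -0.967, -0.002], [0.0, 0.002, -1.0]], 'wrist_force': [0.001, 0.229, 0.246], 'moment': [0.001, -0.013, -0.013], 'gripper_force': 0.0, 'gripper_width': 1.001}
```

View pics/top0.png

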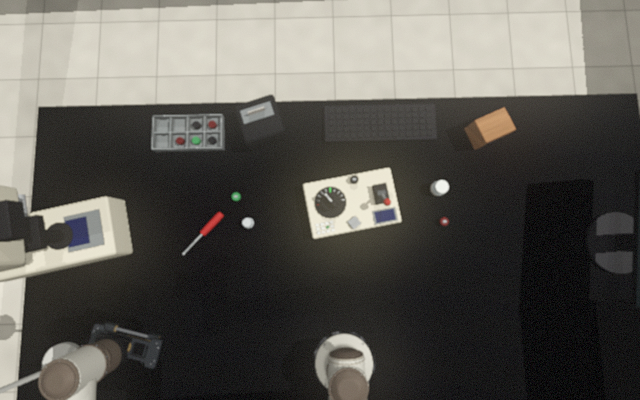

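View pics/side0.png

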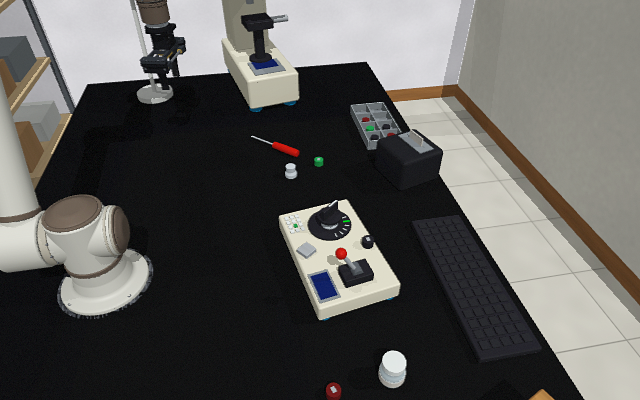

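The top view shows the console near pixel (352,203), with the dial at (330,202), the red ball at (387,202) and the black mount at (354,180). In the side view the dial is at (331,220), the ball at (341,254) and the jar at (393,368). I'll measure the console next.

```bash
cat > m.py <<'E'
from h import *
t=cam("top"); s=cam("side")
f=t["frame"]; hsv=cv2.cvtColor(f,cv2.COLOR_BGR2HSV)
def blobs(c,lo,hi,box):
    h=cv2.cvtColor(c["frame"],cv2.COLOR_BGR2HSV); m=cv2.inRange(h,lo,hi); k=np.zeros_like(m); x0,y0,x1,y1=box; k[y0:y1,x0:x1]=m[y0:y1,x0:x1]
    n,_,st,ce=cv2.connectedComponentsWithStats(k); return [(int(st[i,4]),ce[i].round(1).tolist()) for i in range(1,n) if st[i,4]>3]
m=cv2.inRange(hsv,(0,0,140),(60,80,255)); k=np.zeros_like(m); k[155:250,290:415]=m[155:250,290:415]
cs=max(cv2.findContours(k,cv2.RETR_EXTERNAL,cv2.CHAIN_APPROX_NONE)[0],key=cv2.contourArea)
bx=cv2.boxPoints(cv2.minAreaRect(cs)); W=np.array([onz(t,*p,.055) for p in bx]); print("corners px",bx.round(1).tolist(),"W",W.round(3).tolist(),"center",W.mean(0).round(4))
for i in range(4):
    d=W[i]-W[i-1]; print(np.linalg.norm(d).round(3),np.degrees(np.arctan2(d[1],d[0])).round(1))
print("ball top",blobs(t,(0,120,90),(8,255,255),(300,160,410,240)),blobs(t,(172,120,90),(180,255,255),(300,160,410,240)))
print("ball side",blobs(s,(0,120,90),(8,255,255),(270,190,410,320)),"green",blobs(t,(45,90,60),(85,255,255),(300,160,410,240)),blobs(s,(45,90,60),(85,255,255),(270,190,410,320)))
# black scale ring
g=cv2.cvtColor(f,cv2.COLOR_BGR2GRAY)
m=(g<90).astype('uint8')*255; k=np.zeros_like(m); k[180:224,308:350]=m[180:224,308:350]
cc=max(cv2.findContours(k,cv2.RETR_EXTERNAL,cv2.CHAIN_APPROX_NONE)[0],key=cv2.contourArea); e=cv2.fitEllipse(cv2.convexHull(cc)); print("ring",e,onz(t,*e[0],.061))
a=cv2.resize(f[175:235,300:405],None,fx=7,fy=7,interpolation=cv2.INTER_CUBIC); cv2.imwrite("pics/tc.png",a)
b=cv2.resize(s["frame"][190:320,270:405],None,fx=4.5,fy=4.5,interpolation=cv2.INTER_CUBIC); cv2.imwrite("pics/sc.png",b)
E
python3 m.py
```

```text
corners px [[301.79998779296875, 183.3000030517578], [391.0, 166.10000610351562], [401.70001220703125, 221.8000030517578], [312.5, 239.0]] W [[0.632, 0.134, 0.055], [0.687, -0.187, 0.055], [0.487, -0.216, 0.055], [0.433, 0.099, 0.055]] center [ 0.5598 -0.0426  0.055 ]
0.201 9.9
0.326 -80.2
0.202 -171.8
0.32 99.7
ball top [(31, [386.6, 201.3])] []
ball side [(105, [340.8, 253.2])] green [(14, [329.9, 189.9])] [(16, [345.7, 220.7]), (11, [295.2, 225.3])]
ring ((329.4640197753906, 202.33221435546875), (28.401134490966797, 29.13074493408203), 112.14302825927734) [0.56060981 0.0366979  0.061     ]
```

View pics/tc.png

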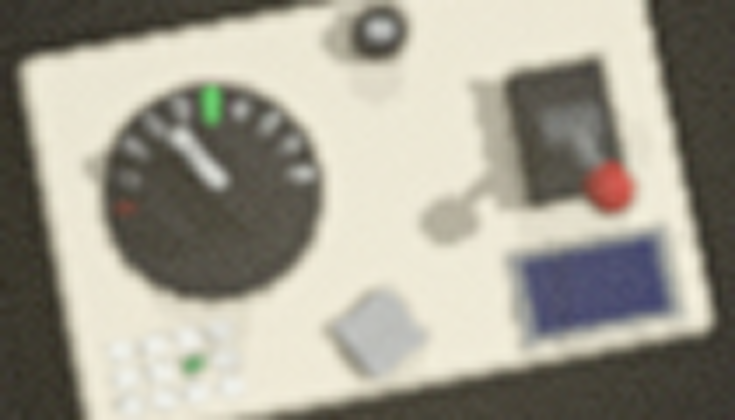

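View pics/sc.png

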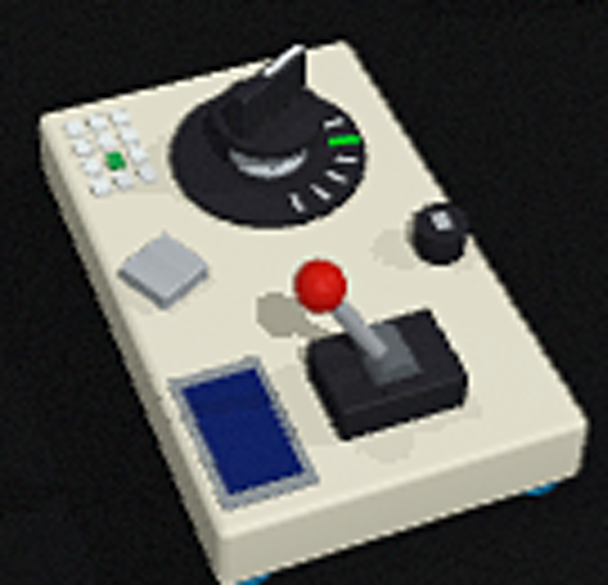

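The crops show the white pointer at crop (222,185)→(178,132), between the third tick and the green tick. The red tick is at (125,208) and the green at (211,104). The pointer sits about 40° left of image-up, so the dial is at click 3 with two clicks to go. The ball leans towards the front, and the mount is clear of the dial.

```bash
python3 - <<'E'
from h import *
t=cam("top"); s=cam("side")
A=lambda d:np.degrees(np.arctan2(d[1],d[0])).round(1)
# ring in side: dark ellipse among cream
g=cv2.cvtColor(s["frame"],cv2.COLOR_BGR2GRAY)
o=onz(t,329.46,202.33,.061); gm=onz(t,329.9,189.9,.061); print("green ang",A(gm-o),np.linalg.norm(gm-o), gm)
print("green side",onz(s,345.7,220.7,.061), "red side none")
rd=onz(t,300+125/7,175+208/7,.061); print("red ang",A(rd-o),np.linalg.norm(rd-o))
p0=onz(t,300+222/7,175+185/7,.126);p1=onz(t,300+178/7,175+132/7,.126); print("pointer",p0.round(4),p1.round(4),A(p1-p0))
# side ring leftmost/rightmost/bottom from crop: L(170,160) R(367,160) B(270,228)
L,Rr=onz(s,270+170/4.5,190+160/4.5,.061),onz(s,270+367/4.5,190+158/4.5,.061); print("side ring",((L+Rr)/2).round(4),np.linalg.norm(L-Rr))
# ball triangulation
def tri(a,b):
    d1,d2=ray(t,*a),ray(s,*b); M=np.array([d1,-d2]).T; k=np.linalg.lstsq(M,s["e"]-t["e"],rcond=None)[0]
    P,Q=t["e"]+k[0]*d1,s["e"]+k[1]*d2; return (P+Q)/2,P-Q
print("ball",*tri((386.6,201.3),(340.8,253.2)))
# pointer tips in side: crop (303,47) tip, (268,74) inner
print("ptr tip",*tri((300+178/7,175+132/7),(270+303/4.5,190+47/4.5)))
print("ptr in",*tri((300+222/7,175+185/7),(270+268/4.5,190+74/4.5)))
E
```

```text
green ang -3.4 0.04437499530434803 [0.60491699 0.0341163  0.061     ]
green side [0.60757347 0.03924418 0.061     ] red side none
red ang 100.5 0.04185525542007361
pointer [0.5567 0.0306 0.126 ] [0.5827 0.0512 0.126 ] 38.2
side ring [0.563  0.0299 0.061 ] 0.11310764000134804
ball [ 0.55072589 -0.14908342  0.15004131] [ 9.88585477e-05 -1.07906277e-05  1.23231854e-05]
ptr tip [0.58467916 0.05095541 0.12423868] [-0.00341982  0.00040034 -0.0004463 ]
ptr in [0.55942646 0.03034234 0.12584906] [-0.00545071  0.00058655 -0.00060521]
```

Request:
step_arm(
  targets="0 0 0 -7; 0 0 0 -7; 0 0 0 -7; 0 0 0 -7",
)

```text
time_s: 0.63
tcp_pos: [0.1587, 0.6044, 0.1964]
ee_rot: [[0.972, 0.236, -0.0], [0.236, -0.972, -0.0], [-0.0, 0.0, -1.0]]
wrist_force: [0.7, 0.9, 0.4]
gripper_width: 0.996
gripper_force: 0.0
```

The pointer is at about 39° in the world frame and the dial axis at about (0.562, 0.035). I'll turn the tool to 39° and travel there at the present height.

Request:
step_arm(
  targets="0 0 0 -6.4; 0 0 0 -6.4; 0 0 0 -6.4; 0 0 0 -6.2; -0.25 4 0 0; -0.25 4 0 0; -0.25 4 0 0; -0.25 4 0 0; -0.25 4 0 0; -0.25 4 0 0; -0.25 4 0 0; -0.25 4 0 0",
  claw=4,
)

```text
time_s: 1.63
tcp_pos: [0.3438, 0.3404, 0.1968]
ee_rot: [[0.78, 0.625, 0.0], [0.625, -0.78, 0.001], [0.001, -0.0, -1.0]]
wrist_force: [0.5, 0.6, 0.7]
gripper_width: 0.462
gripper_force: 0.0
```

Request:
step_arm(
  targets="-0.25 4 0 0; -0.25 4 0 0; -0.25 4 0 0; -0.25 4 0 0; -0.25 4 0 0; -0.25 4 0 0; -0.25 4 0 0; -0.25 4 0 0; -0.25 4 0 0; -0.2 1.6 0 0; 0 0 0 0; 0 0 0 0",
)

```text
time_s: 2.63
tcp_pos: [0.559, 0.0326, 0.196]
ee_rot: [[0.782, 0.623, -0.001], [0.623, -0.782, -0.0], [-0.001, -0.001, -1.0]]
wrist_force: [-1.2, 0.6, -0.2]
gripper_width: 0.456
gripper_force: 0.0
```

Request:
step_arm(
  targets="0.3 0 1.5 0; 0 0 1.5 0; 0 0 1.5 0; 0 0 1 0; 0 0 0 0",
)

```text
time_s: 3.05
tcp_pos: [0.5592, 0.036, 0.1394]
ee_rot: [[0.78, 0.626, -0.005], [0.626, -0.78, -0.001], [-0.004, -0.002, -1.0]]
wrist_force: [-0.4, 0.8, -0.5]
gripper_width: 0.464
gripper_force: 0.0
```

```bash
python3 - <<'E'
from h import *
s=cam("side"); t=cam("top"); q=sense(); print(np.round(q["tcp_pos"],4),np.round(q["wrist_force"],2))
print("tcp px",proj(s,q["tcp_pos"]),proj(t,q["tcp_pos"]))
a=cv2.resize(s["frame"][160:260,270:400],None,fx=6,fy=6,interpolation=cv2.INTER_CUBIC); cv2.imwrite("pics/s1.png",a)
E
```

```text
[0.5613 0.036  0.1419] [-0.1   0.04  0.09]
tcp px [328.8042913  200.13977659] [330.20391057 199.5483837 ]
```

View pics/s1.png

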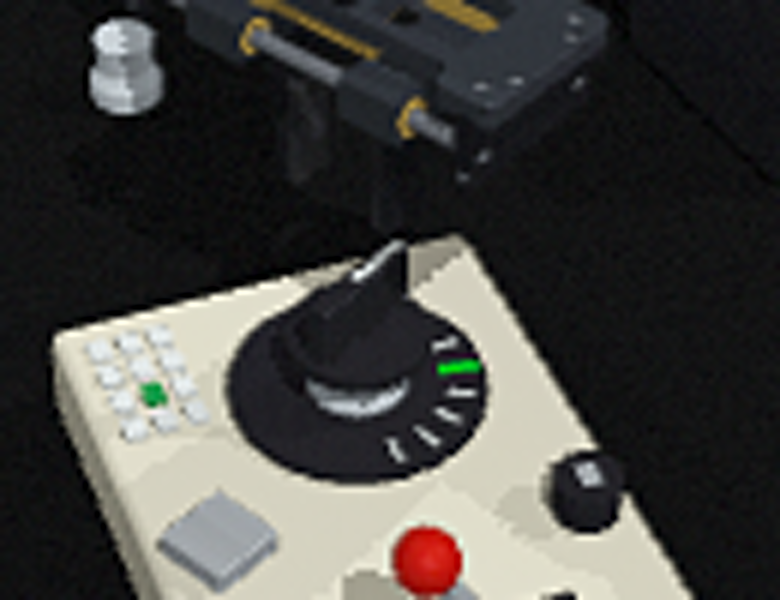

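The side view shows the dark fingertips near crop (305,185) and (388,225), hard to make out, above the bar's top edge at (300,300)–(400,245). I'll brighten the picture to check them.

```bash
python3 - <<'E'
from h import *
s=cam("side"); q=sense(); print(np.round(q["tcp_pos"],4))
f=cv2.resize(s["frame"][170:235,285:375],None,fx=8,fy=8,interpolation=cv2.INTER_CUBIC)
f=(255*(f/255.)**.4).astype('uint8')
p=np.array(q["tcp_pos"]); R=np.array(q["ee_rot"])
for d in (0,.02,-.02):
    u=proj(s,p+R[:,1]*d); cv2.drawMarker(f,tuple(int(x) for x in (u-[285,170])*8+4),(0,255,255),0,14)
cv2.imwrite("pics/s2.png",f)
E
```

```text
[0.5618 0.0359 0.1425]
```

View pics/s2.png

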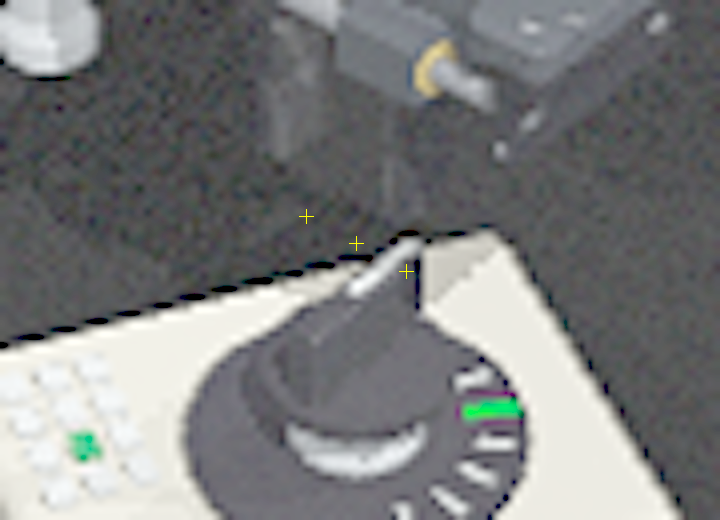

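The tip marks computed from the TCP, at (306,216) and (406,271), don't land on visible fingers. The fingers seem to end near (290,160) and (400,215). I'll difference this view against the arm-free picture to find the true tips.

```bash
python3 - <<'E'
from h import *
fs=[cam("side") for _ in range(6)]; s=fs[0]; q=sense(); print(np.round(q["tcp_pos"],4),q["time_s"])
a=np.mean([x["frame"].astype(float) for x in fs],0); b=cv2.imread("pics/side0.png").astype(float)
np.save("side_mean.npy",a)
d=np.abs(a-cv2.GaussianBlur(b,(0,0),.5)).max(2)
def up(x): return cv2.resize(x[165:235,285:365].astype('float32'),None,fx=5,fy=8,interpolation=cv2.INTER_LINEAR)
D=np.dstack([np.clip(up(d)*6,0,255)]*3); A=255*(np.clip(up(a),0,255)/255)**.4
p=np.array(q["tcp_pos"]); R=np.array(q["ee_rot"])
for I in(D,A):
  for e in (.02,-.02):
    for z in (0,-.02,-.07):
      u=proj(s,p+R[:,1]*e+R[:,2]*z); cv2.drawMarker(I,(int((u[0]-284.5)*5),int((u[1]-164.5)*8)),(0,255,255),0,10)
cv2.imwrite("pics/s3.png",np.hstack([D,A]).astype('uint8'))
E
```

```text
[0.5616 0.0353 0.1421] 3.5
```

View pics/s3.png

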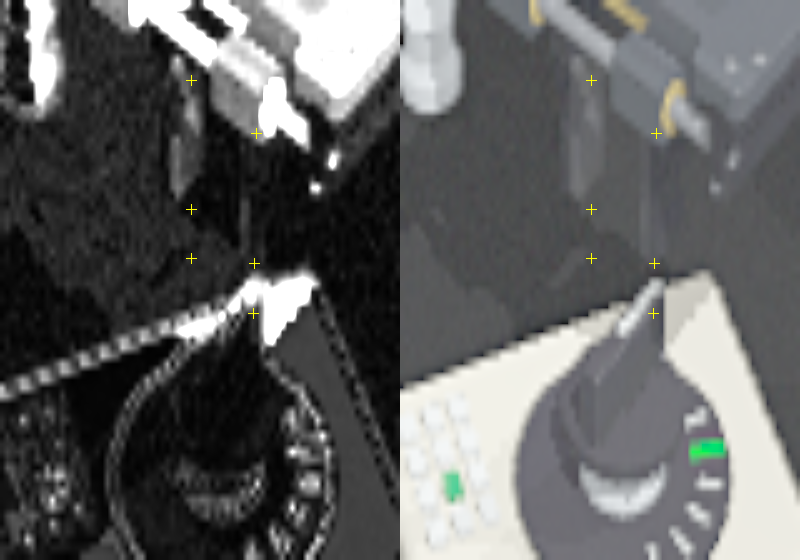

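The differenced picture shows the finger ends near crop (585,195) and (650,262). Those are the points 20 mm above the reported TCP, at the grasp point, not the TCP itself. I'll check whether the gripper body lines up with the calibration, using both views.

```bash
python3 - <<'E'
from h import *
q=sense(); p=np.array(q["tcp_pos"]); R=np.array(q["ee_rot"]); out=[]
for n,(x0,y0,x1,y1) in (("side",(250,90,400,240)),("top",(270,130,420,280))):
    s=cam(n); f=s["frame"]; I=cv2.resize(f[y0:y1,x0:x1],None,fx=8/3,fy=4,interpolation=cv2.INTER_CUBIC); I=(255*(I/255.)**.5).astype('uint8')
    for z in(-.07,):
      P=[proj(s,p+R@np.array([a*.0375,b*.095,z])) for a,b in((1,1),(1,-1),(-1,-1),(-1,1))]
      P=[(int((u[0]-x0+.5)*8/3),int((u[1]-y0+.5)*4)) for u in P]; cv2.polylines(I,[np.array(P)],True,(0,255,255),1)
    u=proj(s,p); cv2.drawMarker(I,(int((u[0]-x0+.5)*8/3),int((u[1]-y0+.5)*4)),(0,0,255),0,12); out.append(I)
cv2.imwrite("pics/b.png",np.hstack(out))
E
```

```text
(no output)
```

View pics/b.png

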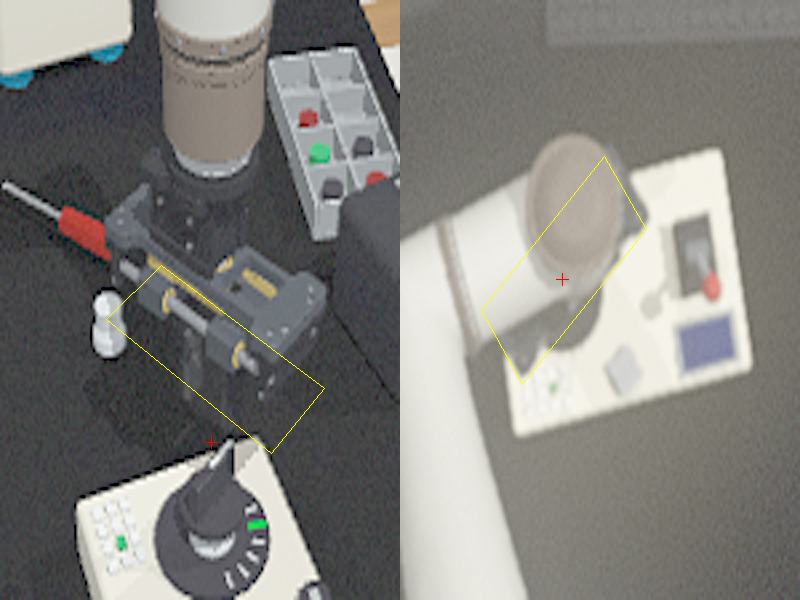

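In the top view the gripper's body lines up laterally with the calibration, so only the tip height is doubtful. The overload needs 7 mm of travel plus 14 N, so I'll lower the open fingers over the bar by feel, in small steps.

Request:
step_arm(
  targets="0 0 0.6 0; 0 0 0.6 0; 0 0 0.6 0; 0 0 0.6 0; 0 0 0.6 0; 0 0 0 0; 0 0 0 0",
)

```text
time_s: 4.18
tcp_pos: [0.5611, 0.0351, 0.1109]
ee_rot: [[0.781, 0.625, -0.001], [0.625, -0.781, -0.001], [-0.001, -0.0, -1.0]]
wrist_force: [0.5, -0.2, 0.8]
gripper_width: 0.457
gripper_force: 0.0
```

Request:
step_arm(
  targets="0 0 0.15 0; 0 0 0.15 0; 0 0 0 0; 0 0 0 0",
)

```text
time_s: 4.52
tcp_pos: [0.5614, 0.0353, 0.1087]
ee_rot: [[0.781, 0.625, 0.0], [0.625, -0.781, 0.0], [0.0, 0.0, -1.0]]
wrist_force: [0.9, 0.4, 0.0]
gripper_width: 0.459
gripper_force: 0.0
```

Request:
step_arm(
  targets="0 0 0.15 0; 0 0 0.15 0; 0 0 0 0; 0 0 0 0",
)

```text
time_s: 4.85
tcp_pos: [0.5613, 0.0352, 0.1054]
ee_rot: [[0.781, 0.625, -0.0], [0.625, -0.781, -0.0], [-0.0, -0.0, -1.0]]
wrist_force: [0.0, -0.4, 0.3]
gripper_width: 0.463
gripper_force: 0.0
```

Request:
step_arm(
  targets="0 0 0 0; 0 0 0 0; 0 0 0 0; 0 0 0 0",
  claw=2,
)

```text
time_s: 5.18
tcp_pos: [0.5614, 0.0353, 0.1056]
ee_rot: [[0.781, 0.625, 0.0], [0.625, -0.781, 0.0], [0.0, 0.0, -1.0]]
wrist_force: [-0.4, -0.0, -0.2]
gripper_width: 0.266
gripper_force: 0.0
```

Request:
step_arm(
  targets="0 0 0 0; 0 0 0 0; 0 0 0 0",
  claw=1.4,
)

```text
time_s: 5.43
tcp_pos: [0.5614, 0.0353, 0.1056]
ee_rot: [[0.781, 0.625, 0.0], [0.625, -0.781, -0.0], [0.0, 0.0, -1.0]]
wrist_force: [0.1, 0.1, 0.5]
gripper_width: 0.172
gripper_force: 0.0
```

Request:
step_arm(
  targets="0 0 0.15 0; 0 0 0.15 0; 0 0 0 0; 0 0 0 0",
  claw=1.7,
)

```text
time_s: 5.77
tcp_pos: [0.5612, 0.0352, 0.1024]
ee_rot: [[0.781, 0.625, -0.0], [0.625, -0.781, -0.0], [-0.0, -0.0, -1.0]]
wrist_force: [0.3, -0.3, 0.6]
gripper_width: 0.198
gripper_force: 0.0
```

Request:
step_arm(
  targets="0 0 0.15 0; 0 0 0.15 0; 0 0 0 0; 0 0 0 0",
)

```text
time_s: 6.1
tcp_pos: [0.5613, 0.0352, 0.0994]
ee_rot: [[0.781, 0.625, -0.0], [0.625, -0.781, -0.0], [-0.0, -0.0, -1.0]]
wrist_force: [1.0, 0.6, 0.4]
gripper_width: 0.198
gripper_force: 0.0
```

Request:
step_arm(
  targets="0 0 0.15 0; 0 0 0.15 0; 0 0 0 0; 0 0 0 0",
)

```text
time_s: 6.43
tcp_pos: [0.5613, 0.0353, 0.0964]
ee_rot: [[0.781, 0.625, -0.0], [0.625, -0.781, -0.0], [-0.0, -0.0, -1.0]]
wrist_force: [0.4, -0.0, 0.1]
gripper_width: 0.196
gripper_force: 0.0
```

Request:
step_arm(
  targets="0 0 0.15 0; 0 0 0.15 0; 0 0 0 0; 0 0 0 0",
)

```text
time_s: 6.77
tcp_pos: [0.5613, 0.0352, 0.0934]
ee_rot: [[0.781, 0.625, -0.0], [0.625, -0.781, -0.0], [-0.0, -0.0, -1.0]]
wrist_force: [-0.7, -0.1, 0.4]
gripper_width: 0.194
gripper_force: 0.0
```

Request:
step_arm(
  targets="0 0 0.15 0; 0 0 0.15 0; 0 0 0 0; 0 0 0 0",
)

```text
time_s: 7.1
tcp_pos: [0.5613, 0.0352, 0.0904]
ee_rot: [[0.781, 0.625, -0.0], [0.625, -0.781, -0.0], [-0.0, -0.0, -1.0]]
wrist_force: [0.3, 0.3, -0.9]
gripper_width: 0.196
gripper_force: 0.0
```

Request:
step_arm(
  targets="0 0 0 0; 0 0 0 0; 0 0 0 0",
  claw=1.1,
)

```text
time_s: 7.35
tcp_pos: [0.5619, 0.0347, 0.0906]
ee_rot: [[0.78, 0.625, 0.001], [0.625, -0.78, -0.001], [0.0, 0.001, -1.0]]
wrist_force: [2.8, -3.1, -1.1]
gripper_width: 0.138
gripper_force: 8.5
```

Request:
step_arm(
  targets="0 0.1 0 0; 0 0 0 0; 0 0 0 0",
)

```text
time_s: 7.6
tcp_pos: [0.562, 0.0345, 0.0906]
ee_rot: [[0.781, 0.625, 0.0], [0.625, -0.781, 0.0], [0.0, -0.0, -1.0]]
wrist_force: [1.0, -0.7, -1.0]
gripper_width: 0.131
gripper_force: 21.9
```

Gripped at a 12 mm opening and centred. Now I'll press down in small steps, watching the force.

Request:
step_arm(
  targets="0 0 0.1 0; 0 0 0.1 0; 0 0 0 0; 0 0 0 0",
)

```text
time_s: 7.93
tcp_pos: [0.5621, 0.0345, 0.0889]
ee_rot: [[0.78, 0.625, 0.0], [0.625, -0.78, -0.0], [0.0, 0.0, -1.0]]
wrist_force: [-0.5, -1.0, 2.7]
gripper_width: 0.132
gripper_force: 22.1
```

Request:
step_arm(
  targets="0 0 0.1 0; 0 0 0.1 0; 0 0 0 0; 0 0 0 0",
)

```text
time_s: 8.27
tcp_pos: [0.5621, 0.0345, 0.0869]
ee_rot: [[0.78, 0.625, 0.0], [0.625, -0.78, -0.0], [0.0, 0.0, -1.0]]
wrist_force: [-0.8, -1.8, 5.3]
gripper_width: 0.13
gripper_force: 22.1
```

Request:
step_arm(
  targets="0 0 0.1 0; 0 0 0.1 0; 0 0 0 0; 0 0 0 0",
)

```text
time_s: 8.6
tcp_pos: [0.5621, 0.0345, 0.0852]
ee_rot: [[0.78, 0.625, 0.0], [0.625, -0.78, -0.0], [0.0, 0.0, -1.0]]
wrist_force: [-1.3, -0.8, 6.4]
gripper_width: 0.132
gripper_force: 22.1
```

```bash
python3 - <<'E'
from h import *
q=sense(); print(np.round(q["tcp_pos"],4),np.round(q["wrist_force"],1),np.round(q["moment"],3),q["gripper_force"])
E
```

```text
[0.5621 0.0345 0.0852] [-1.3 -0.8  6.4] [-0.271  0.529  0.024] 22.10423469543457
```

Request:
step_arm(
  targets="0 0 0.07 0; 0 0 0 0; 0 0 0 0",
)

```text
time_s: 8.85
tcp_pos: [0.5622, 0.0345, 0.0846]
ee_rot: [[0.78, 0.625, 0.001], [0.625, -0.78, -0.0], [0.0, 0.0, -1.0]]
wrist_force: [-2.7, -1.9, 7.6]
gripper_width: 0.132
gripper_force: 22.1
```

Request:
step_arm(
  targets="0 0 0 2; 0 0 0 2; 0 0 0 2; 0 0 0 0; 0 0 0 0",
)

```text
time_s: 9.27
tcp_pos: [0.5621, 0.0346, 0.0846]
ee_rot: [[0.841, 0.54, 0.001], [0.54, -0.841, 0.0], [0.0, 0.0, -1.0]]
wrist_force: [-2.5, -0.4, 7.6]
gripper_width: 0.13
gripper_force: 22.1
```

```bash
python3 - <<'E'
from h import *
q=sense(); print(np.round(q["tcp_pos"],4),np.round(q["wrist_force"],1),np.round(q["moment"],3),q["gripper_force"])
E
```

```text
[0.5621 0.0346 0.0846] [-2.5 -0.4  7.6] [-0.119  0.598  0.035] 22.117017209529877
```

Request:
step_arm(
  targets="0 0 0 3; 0 0 0 3; 0 0 0 3; 0 0 0 0; 0 0 0 0",
)

```text
time_s: 9.68
tcp_pos: [0.562, 0.0347, 0.0846]
ee_rot: [[0.916, 0.401, 0.0], [0.401, -0.916, 0.0], [0.0, -0.0, -1.0]]
wrist_force: [-1.9, 0.2, 7.5]
gripper_width: 0.136
gripper_force: 22.2
```

```bash
python3 - <<'E'
from h import *
q=sense(); print(np.round(q["tcp_pos"],4),np.round(q["wrist_force"],1),np.round(q["moment"],3),q["gripper_force"])
E
```

```text
[0.562  0.0347 0.0846] [-1.9  0.2  7.5] [-0.074  0.73  -0.144] 22.15899020433426
```

Request:
step_arm(
  targets="0 0 0 2.5; 0 0 0 2.5; 0 0 0 0; 0 0 0 0",
)

```text
time_s: 10.02
tcp_pos: [0.5621, 0.0346, 0.0846]
ee_rot: [[0.947, 0.321, 0.0], [0.321, -0.947, 0.0], [0.0, 0.0, -1.0]]
wrist_force: [-1.8, -0.4, 8.4]
gripper_width: 0.134
gripper_force: 22.1
```

```bash
python3 - <<'E'
from h import *
q=sense(); print(np.round(q["tcp_pos"],4),np.round(q["wrist_force"],1),np.round(q["moment"],3),q["gripper_force"])
E
```

```text
[0.5621 0.0346 0.0846] [-1.8 -0.4  8.4] [-0.047  0.73   0.019] 22.140133380889893
```

Request:
step_arm(
  targets="0 0 0 2; 0 0 0 2; 0 0 0 2; 0 0 0 2; 0 0 0 0; 0 0 0 0",
)

```text
time_s: 10.52
tcp_pos: [0.5626, 0.0348, 0.0848]
ee_rot: [[0.982, 0.187, 0.002], [0.187, -0.982, 0.0], [0.002, 0.0, -1.0]]
wrist_force: [-1.6, -0.5, 7.0]
gripper_width: 0.136
gripper_force: 27.6
```

```bash
python3 - <<'E'
from h import *
q=sense(); print(np.round(q["tcp_pos"],4),np.round(q["wrist_force"],1),np.round(q["moment"],3),q["gripper_force"])
E
```

```text
[0.5626 0.0348 0.0848] [-1.6 -0.5  7. ] [-0.097  0.442  0.305] 27.628566211787984
```

The moment is 0.3 N m here, more than a click should need, so I'll back off and press slightly deeper before going on.

Request:
step_arm(
  targets="0 0 0 -3; 0 0 0 -3; 0 0 0.05 0; 0 0 0 0; 0 0 0 0",
)

```text
time_s: 10.93
tcp_pos: [0.5625, 0.0346, 0.0843]
ee_rot: [[0.958, 0.288, 0.001], [0.288, -0.958, -0.0], [0.001, 0.0, -1.0]]
wrist_force: [-2.1, -0.2, 8.6]
gripper_width: 0.131
gripper_force: 23.5
```

```bash
python3 - <<'E'
from h import *
q=sense(); print(np.round(q["tcp_pos"],4),np.round(q["wrist_force"],1),np.round(q["moment"],3),q["gripper_force"])
E
```

```text
[0.5625 0.0346 0.0843] [-2.1 -0.2  8.6] [-0.138  0.537  0.137] 23.48737746477127
```

Request:
step_arm(
  targets="0 0 0 -2; 0 0 0 0; 0 0 0 0",
)

```text
time_s: 11.18
tcp_pos: [0.5623, 0.0346, 0.0843]
ee_rot: [[0.947, 0.321, 0.001], [0.321, -0.947, 0.0], [0.001, 0.0, -1.0]]
wrist_force: [-3.3, -0.2, 7.7]
gripper_width: 0.13
gripper_force: 22.2
```

Request:
step_arm(
  targets="0 0 0 0; 0 0 0 0; 0 0 0 0",
  claw=1.5,
)

```text
time_s: 11.43
tcp_pos: [0.5615, 0.0346, 0.0826]
ee_rot: [[0.947, 0.32, -0.001], [0.32, -0.947, 0.0], [-0.001, -0.001, -1.0]]
wrist_force: [-0.3, -0.3, 0.0]
gripper_width: 0.164
gripper_force: 0.0
```

Request:
step_arm(
  targets="0 0 0.1 0; 0 0 0.1 0; 0 0 0 0; 0 0 0 0",
)

```text
time_s: 11.77
tcp_pos: [0.5618, 0.0345, 0.081]
ee_rot: [[0.947, 0.32, -0.001], [0.32, -0.947, -0.0], [-0.001, -0.0, -1.0]]
wrist_force: [0.3, 0.5, 0.2]
gripper_width: 0.174
gripper_force: 0.0
```

Request:
step_arm(
  targets="0 0 0.1 0; 0 0 0.1 0; 0 0 0 0; 0 0 0 0",
)

```text
time_s: 12.1
tcp_pos: [0.5619, 0.0345, 0.0793]
ee_rot: [[0.947, 0.32, -0.0], [0.32, -0.947, -0.0], [-0.0, -0.0, -1.0]]
wrist_force: [-0.6, -0.4, -0.3]
gripper_width: 0.173
gripper_force: 0.0
```

Request:
step_arm(
  targets="0 0 0.1 0; 0 0 0.1 0; 0 0 0 0; 0 0 0 0",
)

```text
time_s: 12.43
tcp_pos: [0.5619, 0.0345, 0.0773]
ee_rot: [[0.947, 0.32, -0.0], [0.32, -0.947, -0.0], [-0.0, -0.0, -1.0]]
wrist_force: [-1.0, 0.0, 0.3]
gripper_width: 0.176
gripper_force: 0.0
```

Request:
step_arm(
  targets="0 0 0.1 0; 0 0 0.1 0; 0 0 0 0; 0 0 0 0",
)

```text
time_s: 12.77
tcp_pos: [0.5619, 0.0345, 0.0753]
ee_rot: [[0.947, 0.32, -0.0], [0.32, -0.947, -0.0], [-0.0, 0.0, -1.0]]
wrist_force: [0.2, -0.3, 0.0]
gripper_width: 0.172
gripper_force: 0.0
```

Request:
step_arm(
  targets="0 0 0.1 0; 0 0 0.1 0; 0 0 0 0; 0 0 0 0",
)

```text
time_s: 13.1
tcp_pos: [0.5619, 0.0345, 0.0733]
ee_rot: [[0.947, 0.32, -0.0], [0.32, -0.947, -0.0], [-0.0, 0.0, -1.0]]
wrist_force: [-0.7, 0.3, -0.2]
gripper_width: 0.175
gripper_force: 0.0
```

```bash
python3 - <<'E'
from h import *
s=cam("side"); q=sense(); print(np.round(q["tcp_pos"],4))
I=cv2.resize(s["frame"][165:260,275:390],None,fx=6,fy=6,interpolation=cv2.INTER_CUBIC); I=(255*(I/255.)**.45).astype('uint8')
cv2.imwrite("pics/s4.png",I)
E
```

```text
[0.562  0.0345 0.0733]
```

View pics/s4.png

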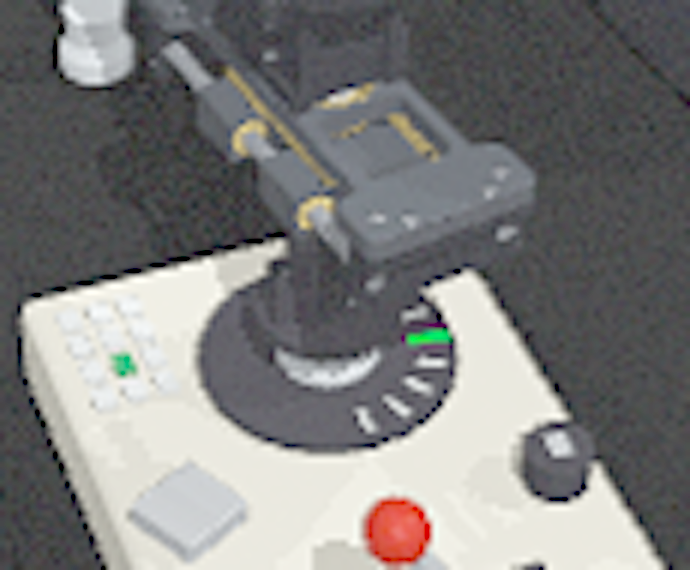

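The fingers now straddle the bar, with the near fingertip at about (310,320), just above the flange's front rim at (325,345). The gripper really does end about 20 mm above the reported TCP. I'll keep feeling downwards.

Request:
step_arm(
  targets="0 0 0.1 0; 0 0 0.1 0; 0 0 0 0; 0 0 0 0",
)

```text
time_s: 13.48
tcp_pos: [0.5619, 0.0345, 0.0712]
ee_rot: [[0.947, 0.32, -0.0], [0.32, -0.947, -0.0], [-0.0, 0.0, -1.0]]
wrist_force: [-0.1, 0.1, 0.3]
gripper_width: 0.174
gripper_force: 0.0
```

Request:
step_arm(
  targets="0 0 0.1 0; 0 0 0.1 0; 0 0 0 0; 0 0 0 0",
)

```text
time_s: 13.82
tcp_pos: [0.5619, 0.0345, 0.0692]
ee_rot: [[0.947, 0.32, -0.0], [0.32, -0.947, -0.0], [-0.0, -0.0, -1.0]]
wrist_force: [0.0, 0.9, -0.1]
gripper_width: 0.173
gripper_force: 0.0
```

Request:
step_arm(
  targets="0 0 0.1 0; 0 0 0.1 0; 0 0 0 0; 0 0 0 0",
)

```text
time_s: 14.15
tcp_pos: [0.5619, 0.0345, 0.0672]
ee_rot: [[0.947, 0.32, -0.0], [0.32, -0.947, -0.0], [-0.0, 0.0, -1.0]]
wrist_force: [-0.3, -0.3, -0.6]
gripper_width: 0.174
gripper_force: 0.0
```

Request:
step_arm(
  targets="0 0 0.1 0; 0 0 0.1 0; 0 0 0 0; 0 0 0 0",
)

```text
time_s: 14.48
tcp_pos: [0.5621, 0.0345, 0.0656]
ee_rot: [[0.947, 0.321, 0.0], [0.321, -0.947, -0.0], [0.0, 0.0, -1.0]]
wrist_force: [-0.5, 0.2, 1.1]
gripper_width: 0.171
gripper_force: 1.0
```

Contact at z≈0.0656. Now I'll grip and press, stepping by the reading.

Request:
step_arm(
  targets="0 0 0 0; 0 0 0 0; 0 0 0 0; 0 0 0 0",
  claw=1.1,
)

```text
time_s: 14.82
tcp_pos: [0.5622, 0.0347, 0.0655]
ee_rot: [[0.947, 0.321, 0.001], [0.321, -0.947, 0.0], [0.001, -0.0, -1.0]]
wrist_force: [-0.6, 0.3, 1.8]
gripper_width: 0.136
gripper_force: 30.0
```

Request:
step_arm(
  targets="0 0 0.1 0; 0 0 0.1 0; 0 0 0.1 0; 0 0 0 0; 0 0 0 0",
)

```text
time_s: 15.23
tcp_pos: [0.5622, 0.0347, 0.0626]
ee_rot: [[0.947, 0.321, 0.001], [0.321, -0.947, 0.0], [0.001, -0.0, -1.0]]
wrist_force: [-1.1, 2.5, 4.6]
gripper_width: 0.134
gripper_force: 30.1
```

Request:
step_arm(
  targets="0 0 0.1 0; 0 0 0.1 0; 0 0 0 0; 0 0 0 0",
)

```text
time_s: 15.57
tcp_pos: [0.5622, 0.0347, 0.0609]
ee_rot: [[0.947, 0.321, 0.001], [0.321, -0.947, 0.0], [0.001, 0.0, -1.0]]
wrist_force: [-2.0, 2.4, 6.6]
gripper_width: 0.136
gripper_force: 30.2
```

Request:
step_arm(
  targets="0 0 0.08 0; 0 0 0.07 0; 0 0 0 0; 0 0 0 0",
)

```text
time_s: 15.9
tcp_pos: [0.5622, 0.0347, 0.0597]
ee_rot: [[0.947, 0.321, 0.001], [0.321, -0.947, 0.0], [0.001, 0.0, -1.0]]
wrist_force: [-2.0, 3.2, 7.1]
gripper_width: 0.134
gripper_force: 30.3
```

Request:
step_arm(
  targets="0 0 0 2; 0 0 0 2; 0 0 0 2; 0 0 0 0; 0 0 0 0",
)

```text
time_s: 16.32
tcp_pos: [0.5623, 0.0348, 0.0597]
ee_rot: [[0.975, 0.221, 0.001], [0.221, -0.975, 0.0], [0.001, 0.0, -1.0]]
wrist_force: [-2.4, 2.8, 6.9]
gripper_width: 0.135
gripper_force: 31.2
```

```bash
python3 - <<'E'
from h import *
q=sense(); print(np.round(q["tcp_pos"],4),np.round(q["wrist_force"],1),np.round(q["moment"],3),q["gripper_force"])
E
```

```text
[0.5623 0.0348 0.0597] [-2.4  2.8  6.9] [0.897 0.772 0.33 ] 31.238952441344736
```

Request:
step_arm(
  targets="0 0 0 -3; 0 0 0 -3; 0 0 0.07 0; 0 0 0 0; 0 0 0 0",
)

```text
time_s: 16.73
tcp_pos: [0.5623, 0.0347, 0.0591]
ee_rot: [[0.947, 0.321, 0.001], [0.321, -0.947, 0.0], [0.001, 0.0, -1.0]]
wrist_force: [-3.0, 2.0, 7.6]
gripper_width: 0.133
gripper_force: 30.8
```

```bash
cat > q.py <<'E'
from h import *
q=sense(); print(np.round(q["tcp_pos"],4),np.round(q["wrist_force"],1),np.round(q["moment"],3),q["gripper_force"])
E
python3 q.py
```

```text
[0.5623 0.0347 0.0591] [-3.   2.   7.6] [0.901 0.826 0.117] 30.847268868237734
```

Request:
step_arm(
  targets="0 0 0 1.5; 0 0 0 1.5; 0 0 0 0; 0 0 0 0; 0 0 0 0",
)

```text
time_s: 17.15
tcp_pos: [0.5623, 0.0347, 0.0591]
ee_rot: [[0.962, 0.273, 0.001], [0.273, -0.962, -0.0], [0.001, 0.001, -1.0]]
wrist_force: [-2.2, 2.9, 8.5]
gripper_width: 0.141
gripper_force: 32.6
```

```bash
python3 q.py
```

```text
[0.5623 0.0347 0.0591] [-2.2  2.9  8.5] [0.858 0.884 0.468] 32.55242851038929
```

The torque builds as if the dial were locked, so I'll stop forcing it. I'll turn back to the click, relieve the side load, press a little deeper and retry in small turns.

Request:
step_arm(
  targets="0 0 0 -2; 0 0 0 -2; -0.02 -0.05 0 0; 0 0 0 0; 0 0 0 0",
)

```text
time_s: 17.57
tcp_pos: [0.5622, 0.0347, 0.0592]
ee_rot: [[0.942, 0.337, 0.002], [0.337, -0.942, -0.0], [0.001, 0.001, -1.0]]
wrist_force: [-1.8, 1.5, 7.8]
gripper_width: 0.134
gripper_force: 30.4
```

```bash
python3 q.py
```

```text
[0.5622 0.0347 0.0592] [-1.8  1.5  7.8] [0.332 0.524 0.01 ] 30.394596465630457
```

Request:
step_arm(
  targets="0 0 0.04 0; 0 0 0 0; 0 0 0 0",
)

```text
time_s: 17.82
tcp_pos: [0.5622, 0.0347, 0.0589]
ee_rot: [[0.942, 0.337, 0.002], [0.337, -0.942, -0.0], [0.001, 0.001, -1.0]]
wrist_force: [-1.9, 0.3, 8.7]
gripper_width: 0.133
gripper_force: 30.3
```

```bash
python3 q.py
```

```text
[0.5622 0.0347 0.0589] [-1.9  0.3  8.7] [0.38  0.537 0.009] 30.320517916105864
```

Request:
step_arm(
  targets="0 0 0 1.5; 0 0 0 1.5; 0 0 0 0; 0 0 0 0",
)

```text
time_s: 18.15
tcp_pos: [0.5623, 0.0347, 0.0589]
ee_rot: [[0.957, 0.289, 0.001], [0.289, -0.957, -0.001], [0.001, 0.001, -1.0]]
wrist_force: [-1.0, 1.2, 8.8]
gripper_width: 0.136
gripper_force: 32.1
```

```bash
python3 q.py
```

```text
[0.5623 0.0347 0.0589] [-1.   1.2  8.8] [0.346 0.589 0.366] 32.050166916742455
```

Request:
step_arm(
  targets="0 0 0 1.5; 0 0 0 1.5; 0 0 0 0; 0 0 0 0",
)

```text
time_s: 18.48
tcp_pos: [0.5622, 0.0348, 0.0589]
ee_rot: [[0.971, 0.237, 0.001], [0.237, -0.971, -0.0], [0.001, 0.001, -1.0]]
wrist_force: [-2.0, 1.2, 8.9]
gripper_width: 0.138
gripper_force: 30.5
```

```bash
python3 q.py
```

```text
[0.5622 0.0348 0.0589] [-2.   1.2  8.9] [0.464 0.586 0.162] 30.546160686935764
```

Request:
step_arm(
  targets="0 0 0 1.5; 0 0 0 1.5; 0 0 0 0; 0 0 0 0",
)

```text
time_s: 18.82
tcp_pos: [0.5622, 0.0349, 0.0589]
ee_rot: [[0.983, 0.186, 0.001], [0.186, -0.983, -0.0], [0.001, 0.0, -1.0]]
wrist_force: [-2.7, 2.0, 8.9]
gripper_width: 0.138
gripper_force: 30.1
```

```bash
python3 q.py; python3 - <<'E'
from h import *
s=cam("side"); t=cam("top")
I=np.hstack([cv2.resize(s["frame"][185:260,295:370],(400,400),interpolation=cv2.INTER_CUBIC),cv2.resize(t["frame"][165:240,295:370],(400,400),interpolation=cv2.INTER_CUBIC)]); cv2.imwrite("pics/x.png",(255*(I/255.)**.45).astype('uint8'))
E
```

```text
[0.5622 0.0349 0.0589] [-2.7  2.   8.9] [ 0.523  0.62  -0.034] 30.075462701097422
```

The torque falls away and changes sign at mid-click, so the dial is now turning. I'll continue to click 5.

Request:
step_arm(
  targets="0 0 0 2; 0 0 0 2; 0 0 0 2; 0 0 0 0; 0 0 0 0",
)

```text
time_s: 19.33
tcp_pos: [0.5622, 0.0349, 0.0588]
ee_rot: [[0.997, 0.081, 0.001], [0.081, -0.997, 0.0], [0.001, -0.0, -1.0]]
wrist_force: [-1.3, 2.0, 8.5]
gripper_width: 0.133
gripper_force: 30.4
```

```bash
python3 q.py
```

```text
[0.5622 0.0349 0.0588] [-1.3  2.   8.5] [ 0.615  0.562 -0.129] 30.358692860390875
```

Request:
step_arm(
  targets="0 0 0 2; 0 0 0 2; 0 0 0 0; 0 0 0 0",
)

```text
time_s: 19.67
tcp_pos: [0.5622, 0.035, 0.0588]
ee_rot: [[1.0, 0.011, 0.002], [0.011, -1.0, 0.0], [0.002, -0.0, -1.0]]
wrist_force: [-1.7, 1.8, 7.7]
gripper_width: 0.134
gripper_force: 30.6
```

```bash
python3 q.py
```

```text
[0.5622 0.035  0.0588] [-1.7  1.8  7.7] [ 0.681  0.585 -0.108] 30.631263351242524
```

Request:
step_arm(
  targets="0 0 0 1; 0 0 0 0; 0 0 0 0",
)

```text
time_s: 19.92
tcp_pos: [0.5622, 0.035, 0.0589]
ee_rot: [[1.0, -0.006, 0.002], [-0.006, -1.0, 0.0], [0.002, -0.0, -1.0]]
wrist_force: [-1.6, 2.3, 7.9]
gripper_width: 0.139
gripper_force: 30.3
```

```bash
python3 q.py
```

```text
[0.5622 0.035  0.0589] [-1.6  2.3  7.9] [ 0.654  0.667 -0.037] 30.280424678348936
```

Request:
step_arm(
  targets="0 0 -0.15 0; 0 0 -0.15 0; 0 0 -0.15 0; 0 0 0 0; 0 0 0 0",
)

```text
time_s: 20.33
tcp_pos: [0.5622, 0.035, 0.0627]
ee_rot: [[1.0, -0.006, 0.001], [-0.006, -1.0, 0.0], [0.001, -0.0, -1.0]]
wrist_force: [-0.6, 2.6, 4.1]
gripper_width: 0.136
gripper_force: 30.1
```

```bash
python3 q.py
```

```text
[0.5622 0.035  0.0627] [-0.6  2.6  4.1] [ 0.669  0.125 -0.041] 30.143901613773778
```

Request:
step_arm(
  targets="0 0 -0.1 0; 0 0 -0.1 0; 0 0 0 0; 0 0 0 0",
)

```text
time_s: 20.67
tcp_pos: [0.5621, 0.035, 0.0643]
ee_rot: [[1.0, -0.005, 0.001], [-0.005, -1.0, 0.0], [0.001, -0.0, -1.0]]
wrist_force: [1.4, 1.7, 3.5]
gripper_width: 0.135
gripper_force: 30.2
```

Request:
step_arm(
  targets="0 0 0 0; 0 0 0 0; 0 0 0 0; 0 0 -0.5 0; 0 0 -1 0; 0 0 -1 0; 0 0 -2 0; 0 0 -2 0; 0 0 -3 0; 0 0 -3 0; 0 0 0 0; 0 0 0 0",
  claw=2.6,
)

```text
time_s: 21.67
tcp_pos: [0.5626, 0.0356, 0.1921]
ee_rot: [[1.0, -0.005, 0.005], [-0.005, -1.0, 0.002], [0.005, -0.002, -1.0]]
wrist_force: [-0.4, 0.1, -0.0]
gripper_width: 0.298
gripper_force: 0.0
```

```bash
python3 - <<'E'
from h import *
q=sense(); print(np.round(q["tcp_pos"],4))
s=cam("side"); t=cam("top")
for n,c,b,z in (("s",s,(290,170,375,250),.061),("t",t,(300,175,360,232),.061)):
    pass
cv2.imwrite("pics/after_t.png",t["frame"])
a=cv2.resize(s["frame"][180:260,285:385],None,fx=5,fy=6,interpolation=cv2.INTER_CUBIC); b=cv2.resize(t["frame"][170:230,300:350],None,fx=6,fy=8,interpolation=cv2.INTER_CUBIC)
I=np.zeros((480,800,3),'uint8'); I[:480,:500]=a; I[:,500:]=b; cv2.imwrite("pics/z.png",(255*(I/255.)**.6).astype('uint8'))
E
```

```text
[0.5626 0.0356 0.1921]
```

View pics/z.png

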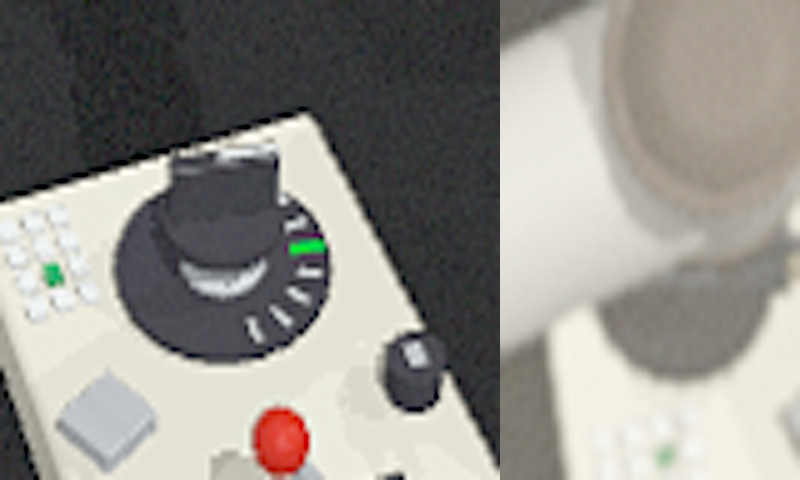

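The dial now points along its green tick. In the side crop its pointer runs (222,155)→(280,150) and the tick is at (290,250)–(326,244). Reference block and mount haven't moved. I'll check the angle numerically and move in front of the ball.

```bash
python3 - <<'E'
from h import *
s=cam("side")
for lab,p in (("pointer",((222,155),(280,150))),("bar near edge",((172,160),(278,153)))):
  P=[onz(s,285+(x+.5)/5-.5,180+(y+.5)/6-.5,.125) for x,y in p]; d=P[1]-P[0]; print(lab,np.round(P,3).tolist(),np.degrees(np.arctan2(d[1],d[0])).round(1))
P=[onz(s,285+(x+.5)/5-.5,180+(y+.5)/6-.5,.061) for x,y in((290,250),(326,244))]; print("green",np.round(P,3).tolist())
E
```

```text
pointer [[0.562, 0.035, 0.125], [0.591, 0.033, 0.125]] -4.5
bar near edge [[0.537, 0.037, 0.125], [0.59, 0.031, 0.125]] -6.0
green [[0.599, 0.039, 0.061], [0.618, 0.039, 0.061]]
```

Request:
step_arm(
  targets="0 0 0 -5; 0 0 0 -5; -1.65 3.6 0 0; -1.65 3.6 0 0; -1.65 3.6 0 0; -1.65 3.6 0 0; -1.65 3.6 0 0; 0 0 0 0; 0 0 0 0",
  claw=0,
)

```text
time_s: 22.57
tcp_pos: [0.5091, -0.1581, 0.188]
ee_rot: [[0.986, 0.164, -0.003], [0.164, -0.986, 0.0], [-0.003, -0.001, -1.0]]
wrist_force: [0.6, -1.3, -0.4]
gripper_width: 0.003
gripper_force: 0.0
```

Request:
step_arm(
  targets="0 0 1.5 0; 0 0 1.5 0; 0 0 1.5 0; 0 0 1.5 0; 0 0 1.5 0; 0 0 0.3 0; 0 0 0 0; 0 0 0 0",
)

```text
time_s: 23.23
tcp_pos: [0.5111, -0.1558, 0.1114]
ee_rot: [[0.986, 0.17, -0.0], [0.17, -0.986, -0.0], [-0.0, 0.0, -1.0]]
wrist_force: [0.6, -0.5, -0.5]
gripper_width: 0.009
gripper_force: 0.0
```

```bash
python3 - <<'E'
from h import *
s=cam("side"); q=sense(); print(np.round(q["tcp_pos"],4),np.round(q["wrist_force"],1))
I=cv2.resize(s["frame"][190:320,285:395],None,fx=4.5,fy=4.5,interpolation=cv2.INTER_CUBIC); cv2.imwrite("pics/lev.png",(255*(I/255.)**.5).astype('uint8'))
h=cv2.cvtColor(s["frame"],cv2.COLOR_BGR2HSV); m=cv2.inRange(h,(0,120,90),(8,255,255)); m[:190]=0;m[320:]=0;m[:,:270]=0;m[:,410:]=0
print(cv2.countNonZero(m),np.argwhere(m).mean(0)[::-1])
E
```

```text
[ 0.5114 -0.156   0.1119] [ 0.2 -1.7  0.3]
0 [nan nan]<stdin>:5: RuntimeWarning: Mean of empty slice.
  ret = um.true_divide(
```

Request:
step_arm(
  targets="1 0 0 0; 1 0 0 0; 1 0 0 0; 1 0 0 0; 0 0 0 0",
)

```text
time_s: 23.7
tcp_pos: [0.5528, -0.1494, 0.1113]
ee_rot: [[0.986, 0.169, 0.002], [0.169, -0.986, -0.0], [0.002, 0.001, -1.0]]
wrist_force: [-0.2, -0.2, -0.6]
gripper_width: 0.007
gripper_force: 0.0
```

Request:
step_arm(
  targets="1 0 0 0; 1 0 0 0; 1 0 0 0; 1 0 0 0; 0 0 0 0",
)

```text
time_s: 24.12
tcp_pos: [0.5917, -0.1426, 0.1108]
ee_rot: [[0.986, 0.169, 0.001], [0.169, -0.986, -0.0], [0.001, 0.0, -1.0]]
wrist_force: [0.8, 0.4, -0.2]
gripper_width: 0.006
gripper_force: 0.0
```

```bash
cat > ball.py <<'E'
from h import *
q=sense(); print(np.round(q["tcp_pos"],4),np.round(q["wrist_force"],1))
for n,(x0,y0,x1,y1) in(("side",(270,190,420,320)),("top",(300,160,410,240))):
    c=cam(n); h=cv2.cvtColor(c["frame"],cv2.COLOR_BGR2HSV); m=cv2.inRange(h,(0,120,70),(8,255,255)); k=m*0; k[y0:y1,x0:x1]=m[y0:y1,x0:x1]
    a=np.argwhere(k)
    if len(a): u=a.mean(0)[::-1]; print(n,len(a),u.round(1),onz(c,*u,.147).round(3))
E
python3 ball.py
```

```text
[ 0.5917 -0.1426  0.1108] [ 0.8  0.4 -0.2]
```

Request:
step_arm(
  targets="0.5 0 0 0; 0.5 0 0 0; 0 0 0 0; 0 0 0 0",
)

```text
time_s: 24.55
tcp_pos: [0.5997, -0.1413, 0.1113]
ee_rot: [[0.986, 0.168, 0.001], [0.168, -0.986, -0.0], [0.001, 0.0, -1.0]]
wrist_force: [0.4, -0.1, -0.4]
gripper_width: 0.007
gripper_force: 0.0
```

Request:
step_arm(
  targets="0.3 0 0 0; 0 0 0 0; 0 0 0 0",
)

```text
time_s: 24.8
tcp_pos: [0.6023, -0.1408, 0.1113]
ee_rot: [[0.986, 0.168, 0.0], [0.168, -0.986, 0.0], [0.0, 0.0, -1.0]]
wrist_force: [-0.1, 0.9, -0.6]
gripper_width: 0.006
gripper_force: 0.2
```

Request:
step_arm(
  targets="0.3 0 0 0; 0 0 0 0; 0 0 0 0",
)

```text
time_s: 25.05
tcp_pos: [0.604, -0.1404, 0.1111]
ee_rot: [[0.986, 0.168, -0.003], [0.168, -0.986, -0.0], [-0.003, -0.0, -1.0]]
wrist_force: [-4.3, -1.3, 1.2]
gripper_width: 0.004
gripper_force: 2.1
```

```bash
python3 ball.py
```

```text
[ 0.604  -0.1404  0.1111] [-4.3 -1.3  1.2]
```

Request:
step_arm(
  targets="0.2 0 0 0; 0 0 0 0; 0 0 0 0; 0 0 0 0",
)

```text
time_s: 25.48
tcp_pos: [0.6041, -0.1404, 0.111]
ee_rot: [[0.986, 0.168, -0.007], [0.168, -0.986, -0.0], [-0.007, -0.001, -1.0]]
wrist_force: [-9.2, -1.5, 3.6]
gripper_width: 0.002
gripper_force: 4.1
```

Request:
step_arm(
  targets="-1 0 0 0; -2 0 0 0; -3 0 0 0; -2 0 -4 0; 0 0 -4 0; -4 0 -2 0; -4 0 0 0; -4 0 0 0; -3 0 0 0; 0 0 0 0; 0 0 0 0",
)

```text
time_s: 26.4
tcp_pos: [0.3849, -0.1782, 0.2085]
ee_rot: [[0.986, 0.168, 0.006], [0.168, -0.986, -0.0], [0.006, 0.002, -1.0]]
wrist_force: [0.9, 0.3, -0.1]
gripper_width: 0.009
gripper_force: 0.0
```

```bash
python3 ball.py
```

```text
[ 0.3849 -0.1782  0.2085] [ 0.9  0.3 -0.1]
side 108 [373.4 244. ] [ 0.628 -0.133  0.147]
top 24 [382.1 179.3] [ 0.625 -0.138  0.147]
```

The ball is at (0.627, −0.136), the predicted back stop. Finally I'll check numerically that the dial is at the mark and the other objects haven't moved.

```bash
python3 - <<'E'
from h import *
A=lambda d:np.degrees(np.arctan2(d[1],d[0])).round(1)
F=lambda n,k=5:[cam(n) for _ in range(k)]
T=F("top");S=F("side"); t,s=T[0],S[0]
tm=np.mean([x["frame"] for x in T],0); sm=np.mean([x["frame"] for x in S],0)
def pointer(c,img,ctr,rad,z):
    g=img.min(2); ys,xs=np.nonzero(g>110); P=np.array([onz(c,u,v,z) for u,v in zip(xs,ys) if abs(u-ctr[0])<40 and abs(v-ctr[1])<40])
    d=np.linalg.norm(P[:,:2]-[.562,.035],axis=1); P=P[d<rad]; 
    if len(P)<4: return len(P)
    m=P.mean(0); w=np.linalg.svd(P[:,:2]-m[:2])[2][0]; w*=np.sign(w@(m[:2]-[.562,.035])); return len(P),m.round(4).tolist(),A(w),A(m-[.562,.035,0])
print("top now",pointer(t,tm,(330,200),.03,.125)); print("side now",pointer(s,sm,(331,210),.031,.125))
print("top before",pointer(t,cv2.imread("pics/top0.png").astype(float),(330,200),.03,.125))
for n,c,img in(("top",t,tm),("side",s,sm)):
    d=np.abs(cv2.GaussianBlur(img,(0,0),1)-cv2.GaussianBlur(cv2.imread(f"pics/{n}0.png").astype(float),(0,0),1)).max(2)
    k,_,st,ce=cv2.connectedComponentsWithStats((d>25).astype('uint8')); print(n,[(st[i].tolist()) for i in range(1,k) if st[i,4]>4])
E
```

```text
top now (36, [0.5736, 0.0346, 0.125], np.float64(1.7), np.float64(-2.1))
side now (65, [0.5722, 0.0385, 0.125], np.float64(0.6), np.float64(18.9))
top before (34, [0.5718, 0.0434, 0.125], np.float64(41.2), np.float64(40.4))
top [[378, 175, 9, 9, 68], [355, 182, 13, 9, 65], [381, 185, 3, 5, 14], [324, 191, 9, 10, 57], [383, 195, 8, 11, 61], [360, 201, 9, 9, 48], [328, 235, 136, 165, 14730], [92, 324, 69, 45, 845], [38, 340, 84, 60, 3611], [320, 340, 13, 8, 70], [329, 347, 35, 13, 337], [290, 356, 40, 44, 1320], [334, 360, 21, 8, 124], [326, 364, 4, 12, 28], [340, 384, 9, 4, 23]]
side [[0, 0, 275, 278, 30521], [136, 77, 37, 27, 519], [225, 176, 4, 8, 15], [230, 190, 63, 58, 1823], [330, 199, 12, 13, 75], [318, 204, 10, 7, 47], [340, 212, 3, 2, 5], [0, 218, 9, 4, 25], [52, 236, 6, 3, 9], [356, 238, 25, 30, 345], [327, 247, 29, 22, 319], [250, 250, 4, 4, 14], [132, 252, 10, 10, 65]]
```

```bash
python3 -c "
from station import r
print(r.finish_job())"
```

```text
the job is handed in; nothing more can be done
None
```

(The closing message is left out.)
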